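# Thread a tie rod through a battery module's end plates and hold it

## Task

Take the long tie rod off its rest and pass it, nose first, through the bushed hole in the near end plate of the battery module (the plate facing the rods) and then through the matching hole in the far plate. Finish still gripping the rod, keeping it steady across both plates with its nose sticking out of the far plate by about 20 mm, so that a nut can be started on it; do not let go, and do not wedge it hard against the holes. Leave the short rod, the screwdriver and the tin where they are.

Things in the scene. Friction and masses are not known exactly. Their poses are not given: they have to be found in the camera images.
- module: Battery module, fixed, place and yaw vary. Black base 150 x 120 x 10 mm; two black end plates, 12 thick, 110 wide, tops 90 up; nine blue cells between them (tops 75 up, all at y < 11 mm). Origin: centre of underside, z up. x runs from the near plate (facing the rods; outer face x = -51) to the far plate (outer face +51). Each has a 13 mm round bore along x at y = +30, 63 mm above the bench
- near_bore (a point): centre of the bore's mouth on the outer face of the near plate: module (-51, 30, 63) mm, axes as the module. A thin brass flange rings it; a 3 mm chamfer leads in. The two bores are in line
- far_bore (a point): centre of the bore on the outer face of the far plate: module (51, 30, 63) mm, axes as the module. This bore too has its 3 mm lead-in chamfer on the side the rod comes from
- tie_rod_mid (a point): middle of the long tie rod: round aluminium, 10 mm diameter, 220 mm long, about 60 g. x runs along it to the nose. Round head of 16 mm diameter at x = -110 to -102 mm; the last 8 mm of the nose taper to 5 mm. Starts level in its rest, axis 50 mm above the bench, nose towards the module side, within 0.6 rad of the module's x
- tie_rod_nose (a point): centre of the tip of the tie rod's nose, 110 mm from the middle along its x; axes as the rod
- tie_rod: the tie rod itself; origin and axes as point tie_rod_mid
- long_rest: black rest under the tie rod, fixed, place and yaw vary. Origin: centre of underside, x along the rod to the nose. Base 10 mm high, x -50 to +80, 50 wide; V posts 10 thick, 24 wide, 53 high at x = -35 and +65 mm. Rod's middle lies within 10 mm of the origin along x, so rod x = -102 to -50 mm is free to be gripped from above
- short_rod_mid (a point): middle of the short rod, a bystander: same shape but 130 mm long, lying in a like rest with its axis 50 mm up, beside the long one (150 mm or more apart); the two places are swapped at random
- screwdriver_grip (a point): handle of a yellow screwdriver lying on the bench to the robot's right; a bystander
- tin: shallow round steel tin of 70 mm diameter, 35 mm high, beyond the work; a bystander. Origin: centre of its underside

How it is judged:
On the way, in this order (a step that is already met when the one before it is completed fails the run):
1. the tie rod is gripped and lifted off its rest (contact force between tie_rod and the fingers above 2 N and contact force between tie_rod and long_rest below 0.05 N and height (world z) of tie_rod_mid above 0.058 m), for 0.1 s.
2. its nose has passed through the near plate's bore (x of tie_rod_nose in the frame of module between -0.034 and 0.035 m and angle between the x axis of tie_rod_nose and the x axis of module, either way round below 0.06 rad and y of tie_rod_nose in the frame of module between 0.0265 and 0.0335 m and z of tie_rod_nose in the frame of module between 0.0595 and 0.0665 m), for 0.05 s.
3. its nose has come out of the far plate's bore, rod gripped (x of tie_rod_nose in the frame of module above 0.057 m and angle between the x axis of tie_rod_nose and the x axis of module, either way round below 0.06 rad and y of tie_rod_nose in the frame of module between 0.0265 and 0.0335 m and z of tie_rod_nose in the frame of module between 0.0595 and 0.0665 m and y of tie_rod_mid in the frame of module between 0.0265 and 0.0335 m and z of tie_rod_mid in the frame of module between 0.0595 and 0.0665 m and contact force between tie_rod and the fingers above 2 N), for 0.2 s.
At the end, for the whole second after the job is handed in: The rod lies through both bores (nose and middle within 3.5 mm of the bore axis, rod within 0.06 rad), nose 8 to 37 mm out of the far plate; still pinched in the fingers (over 2 N), off its rest, under 20 mm/s, pressing the module with under 10 N (x of tie_rod_nose in the frame of module between 0.059 and 0.088 m and angle between the x axis of tie_rod_nose and the x axis of module, either way round below 0.06 rad and y of tie_rod_nose in the frame of module between 0.0265 and 0.0335 m and z of tie_rod_nose in the frame of module between 0.0595 and 0.0665 m and y of tie_rod_mid in the frame of module between 0.0265 and 0.0335 m and z of tie_rod_mid in the frame of module between 0.0595 and 0.0665 m and contact force between tie_rod and the fingers above 2 N and contact force between tie_rod and long_rest below 0.05 N and contact force between tie_rod and module below 10 N and linear speed of tie_rod below 0.02 m/s); the arm keeps its last pose, push and grip.
It fails at once if the short rod was moved more than 15 mm (distance of short_rod_mid from where it was at the start of the episode above 0.015 m).
It fails at once if the screwdriver was moved more than 15 mm (distance of screwdriver_grip from where it was at the start of the episode above 0.015 m).
It fails at once if the tin was moved more than 15 mm (distance of tin from where it was at the start of the episode above 0.015 m).
It also fails if it takes over 51 s, if anything falls off the work surface, if the arm or the gripper's body presses on something with over 40 N, if the wrist force passes 120 N, or if a joint passes its speed limit or range.

## Robot

A 6-joint arm with a two-finger parallel gripper is mounted at the origin on the work surface. World frame = base frame: x ahead of the robot, y to its left, z up, the work surface at z = 0. Lengths are in m, angles in rad, forces in N, time in s.
With the tool pointing down it reaches from about 0.25 to 0.725 m from the base axis. Payload 4 kg.
Tool frame: the origin (TCP) lies at the very end of the fingers, on their centre line; the grasp point (between the pads) lies 19 mm behind it; z points along the fingers, y is the direction in which the jaws open and shut (so a half turn about z gives the same grasp; the last joint's range is limited). The gripper opens to 85 mm and grips with 20 to 120 N. Pads are 22 mm wide; open, the fingers measure 114 mm over their backs; the gripper's body (76 mm by 85 mm) begins 54 mm behind the grasp point. The pads swing forward as they close: fully open they stand 13 mm farther back than shut.
Start: joints at [1.331, 0.241, 0.005, 1.335, 0, 1.571], TCP at [0.119, 0.486, 0.231] pointing down, gripper open.
Joint ranges: [-2.72, 2.72], [-1.05, 1.87], [-1.09, 1.28], [-1.99, 2.15], [-1.42, 1.44], [-3.14, 3.14]. Speed limits (rad/s): [2.79, 2.79, 3.14, 3.14, 3.14, 3.14].

## Interface

Orientations are given as a unit quaternion [x, y, z, w].
In Python, from workcell import bot gives the robot as it stands.
- The arm moves only by the shell command python3 -m crank 'ROWS'. ROWS is JSON, a list that holds one entry, the list of rows, each a list of 5 numbers: the shift along the tool's x, y, z in mm, then the turn about the tool's z in degrees, then the closure in counts, from 0 (fully open) to 255 (shut). In form: [[[tx, ty, tz, turn, grip], ...]]. A call has 1 to 12 rows; each row shifts and turns the pose as measured when the row begins, along the tool's axes as they then stand; what a row does not reach is not made up. A row lasts 1/8 s, in which the tool goes at most 62.5 mm and 10.7 degrees, less where a joint would pass 70% of its speed; a pose out of reach is approached as far as the arm can. A call is refused whole if a number of a shift passes 62.5 or a number of a turn 10.7, either way. A call with a gripper value outside its range is refused whole. The fingers move at their own pace and stop on an object; the grip force is fixed at half the most. Time passes only in rows, so rows that do not move let the fingers close. It gives the time, the measured TCP pose, the force and the opening at its end, in the units of the state.
- bot.get_obs(): the state, without advancing time (a new reading comes with each control period).
- bot.camera(name): name is "side" or "top"; returns a dict with "img" (400x640x3 uint8, blue, green, red), "depth" (400x640 float32, m along the optical axis (not along the pixel's ray), 0 where there is no reading), "fx", "fy", "cx", "cy" (pixels), "D" ([k1, k2, p1, p2, k3] as OpenCV has them; the pictures are not rectified), "R" (3x3) and "t" (3): a world point X has camera coordinates R X + t. Camera axes: x right, y down, z forward; pixel columns grow to the right and rows downward; lengths in m; the calibration is good to about 2 mm. A picture is of the moment at which its call begins.
- bot.job_done(): hands the job in, once; it reports no verdict.
The state is a dict: "clock": time; "joint_pos": joint angles; "joint_vel": joint speeds; "tau": joint torques, N m; "eef_pos": TCP position; "tool_rot": TCP orientation; "ft_force": force on the tool from outside, world axes, zero at the start; "ft_torque": the same for the moment, N m; "grip_width": finger opening in m.
Only numpy, scipy, OpenCV 4.12 (cv2) and the standard library are available. Lean on these libraries where they do the work, as an engineer would, in place of code of your own. Each camera call takes 0.05 s, during which the arm holds its last target.

## Working session

There is one attempt and no reset: what is moved stays moved. The work goes in short steps, Python scripts to look and compute and a shell command to move; the robot and the scene stay as the last step left them, time stands still between calls to the robot, and variables do not carry over. Pictures are saved under pics/ and viewed, and the job is handed in when it is done.

```bash
ls; mkdir -p pics
python3 - <<'E'
from workcell import bot
import cv2,numpy as np,pickle
o=bot.get_obs();print({k:np.round(v,4).tolist() for k,v in o.items()})
for n in("side","top"):
    c=bot.camera(n);cv2.imwrite(f"pics/{n}0.png",c["img"]);pickle.dump(c,open(f"{n}0.pkl","wb"))
    print(n,c["fx"],c["fy"],c["cx"],c["cy"],c["D"],c["R"],c["t"])
E
```

```text
pics
{'clock': 0.0, 'joint_pos': [1.331, 0.2414, 0.0037, 1.3352, -0.0, 1.5708], 'joint_vel': [0.0008, -0.0011, 0.0009, -0.0011, -0.0018, -0.0009], 'tau': [-0.0002, -37.2316, 25.2409, 0.0169, 0.0, 0.0], 'eef_pos': [0.1186, 0.4851, 0.2304], 'tool_rot': [0.1196, 0.9928, -0.0011, -0.0001], 'ft_force': [0.2693, 0.0258, 1.1881], 'ft_torque': [-0.0443, 0.0284, 0.0536], 'grip_width': 0.0854}
side 365.7707185628634 365.7707185628634 318.91596362998484 201.76003663110822 [-0.01837498  0.          0.          0.          0.        ] [[ 0.99947489 -0.03070639  0.01034752]
 [-0.01488698 -0.71878858 -0.69506932]
 [ 0.02878075  0.69455029 -0.71886826]] [-0.54303162  0.0032505   0.91939603]
top 395.5398451271848 395.5398451271848 322.76732535359656 196.43709917328104 [0.0072505 0.        0.        0.        0.       ] [[-0.01311866 -0.99947843 -0.02950883]
 [-0.99751519  0.01512443 -0.06880918]
 [ 0.06921959  0.02853282 -0.99719332]] [-0.02800927  0.54410552  1.07795341]
```

View pics/side0.png

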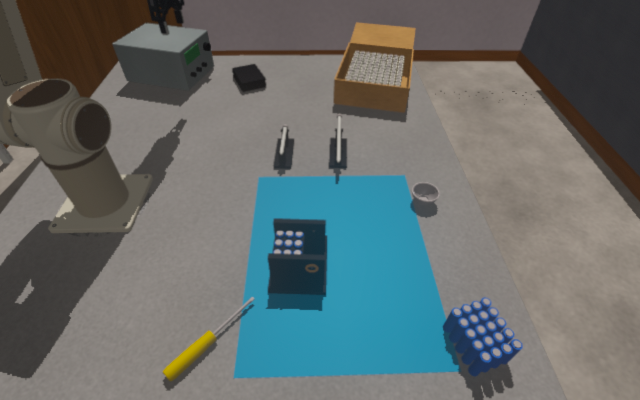

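View pics/top0.png

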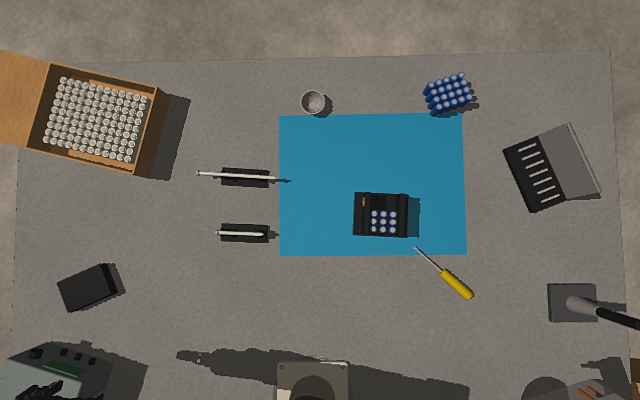

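```bash
cat > h.py <<'E'
import cv2,numpy as np,pickle
def K(c): return np.array([[c["fx"],0,c["cx"]],[0,c["fy"],c["cy"]],[0,0,1.]])
def cloud(c):
    h,w=c["depth"].shape
    u,v=np.meshgrid(np.arange(w),np.arange(h))
    n=cv2.undistortPoints(np.stack([u,v],-1).reshape(-1,1,2).astype(np.float64),K(c),np.array(c["D"])).reshape(h,w,2)
    d=c["depth"][...,None].astype(float)
    P=np.concatenate([n*d,d],-1)-np.array(c["t"])
    X=P@np.array(c["R"]); X[c["depth"]==0]=np.nan
    return X
def proj(c,X):
    R=np.array(c["R"]);t=np.array(c["t"])
    return cv2.projectPoints(np.atleast_2d(X).astype(float),cv2.Rodrigues(R)[0],t,K(c),np.array(c["D"]))[0].reshape(-1,2)
def ray(c,uv,z):
    n=cv2.undistortPoints(np.array(uv,float).reshape(-1,1,2),K(c),np.array(c["D"])).reshape(-1,2)
    R=np.array(c["R"]);C=-R.T@np.array(c["t"])
    d=np.c_[n,np.ones(len(n))]@R
    return C+d*((z-C[2])/d[:,2])[:,None]
def crop(c,x0,y0,x1,y1,s,name):
    cv2.imwrite(name,cv2.resize(c["img"][y0:y1,x0:x1],None,fx=s,fy=s,interpolation=cv2.INTER_NEAREST if s>8 else cv2.INTER_CUBIC))
def load(n): return pickle.load(open(n,"rb"))
E
python3 - <<'E'
from h import *
t=load("top0.pkl");s=load("side0.pkl")
for c in(t,s): print(-np.array(c["R"]).T@np.array(c["t"]), (c["depth"]==0).mean())
X=cloud(t);Y=cloud(s)
# bench check
print("bench z",np.nanmedian(X[230:250,290:345,2]),np.nanmedian(Y[190:210,340:400,2]))
def pl(X,m,n):
    P=X[m]; print(n,len(P),"z",np.percentile(P[:,2],[5,50,95]).round(4),"c",P.mean(0).round(4))
# plate tops z~0.09
for nm,A,(x0,y0,x1,y1) in(("top",X,(340,180,430,250)),("side",Y,(255,205,340,300))):
    m=np.zeros(A.shape[:2],bool);m[y0:y1,x0:x1]=1
    z=A[...,2]; m&=(z>.082)&(z<.1); pl(A,m,nm)
    P=A[m]; pickle.dump(P,open(nm+"_pl.pkl","wb"))
    # 2-cluster along y
    th=P[:,1].mean()
    for k in(P[:,1]>th,P[:,1]<=th):
        q=P[k]; r=cv2.minAreaRect((q[:,:2]*1000).astype(np.float32)); print("  ",len(q),q.mean(0).round(4),r)
for nm,A,(x0,y0,x1,y1) in(("topL",X,(190,160,300,190)),("topS",X,(205,220,285,245)),("sideL",Y,(325,110,350,175)),("sideS",Y,(270,120,295,170))):
    m=np.zeros(A.shape[:2],bool);m[y0:y1,x0:x1]=1
    z=A[...,2]; m&=(z>.03)&(z<.075); pl(A,m,nm)
    q=A[m]; 
    print(cv2.minAreaRect((q[:,:2]*1000).astype(np.float32)))
crop(t,340,180,440,255,8,"pics/t_mod.png");crop(t,190,155,300,250,7,"pics/t_rod.png");crop(s,255,205,345,300,6,"pics/s_mod.png");crop(s,265,105,365,180,8,"pics/s_rod.png")
E
```

```text
[ 0.46777058 -0.066981    1.11154088] 0.00398828125
[ 0.51633395 -0.6529049   0.66880297] 0.00370703125
bench z 0.0004529187462323252 0.0022330229553102245
top 432 z [0.0857 0.0895 0.0927] c [ 0.4919 -0.1946  0.0894]
   209 [ 0.4942 -0.1484  0.0895] ((494.3450927734375, -148.599853515625), (12.144122123718262, 108.69606018066406), 86.46920776367188)
   223 [ 0.4896 -0.2379  0.0893] ((490.515625, -238.1973419189453), (12.96835708618164, 108.10090637207031), 86.53353881835938)
side 829 z [0.0833 0.0904 0.0925] c [ 0.4923 -0.1999  0.0894]
   376 [ 0.4951 -0.1509  0.0894] ((495.7746276855469, -149.0810089111328), (15.58130931854248, 109.2961654663086), 86.38838958740234)
   453 [ 0.49   -0.2405  0.0895] ((490.01104736328125, -239.33827209472656), (15.150623321533203, 109.91764831542969), 87.04804229736328)
topL 349 z [0.0478 0.053  0.0572] c [0.6034 0.2022 0.0526]
((604.4466552734375, 199.31732177734375), (219.71424865722656, 22.95030975341797), 85.86506652832031)
topS 238 z [0.0463 0.0527 0.0571] c [0.4466 0.1929 0.0522]
((446.50665283203125, 191.54669189453125), (128.45631408691406, 21.81941032409668), 86.22664642333984)
sideL 236 z [0.0373 0.0547 0.0578] c [0.6032 0.1966 0.0526]
((603.6966552734375, 199.54867553710938), (219.5947723388672, 21.873661041259766), 85.72852325439453)
sideS 196 z [0.0329 0.0534 0.0578] c [0.4466 0.184  0.05  ]
((446.63897705078125, 190.860595703125), (132.47315979003906, 23.920875549316406), 88.02448272705078)
```

View pics/t_mod.png

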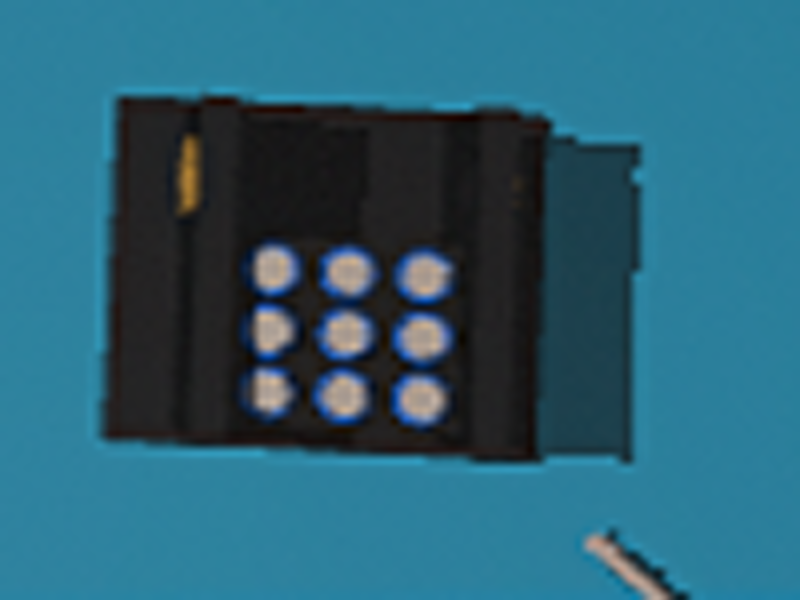

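View pics/t_rod.png

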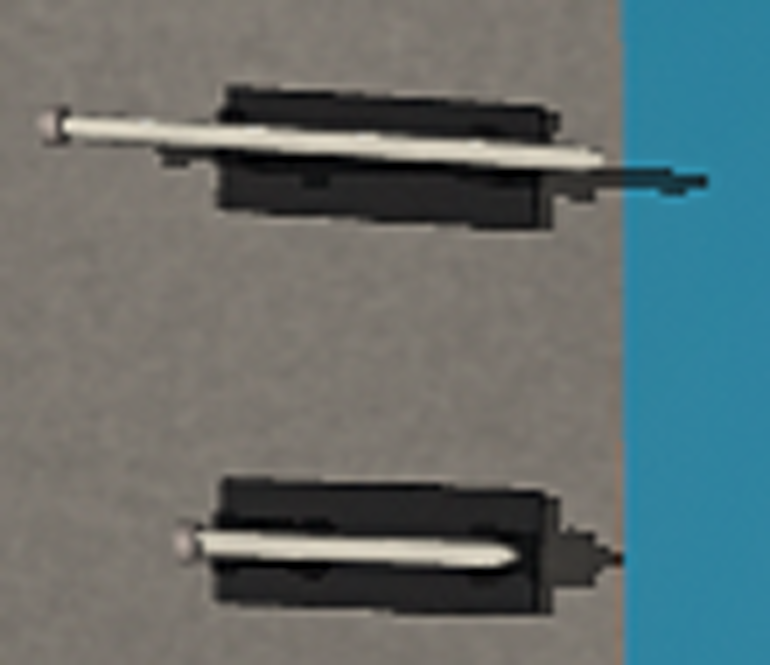

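View pics/s_mod.png

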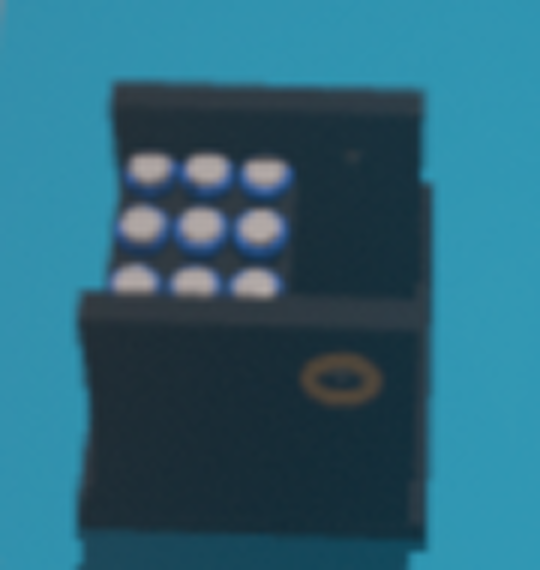

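View pics/s_rod.png

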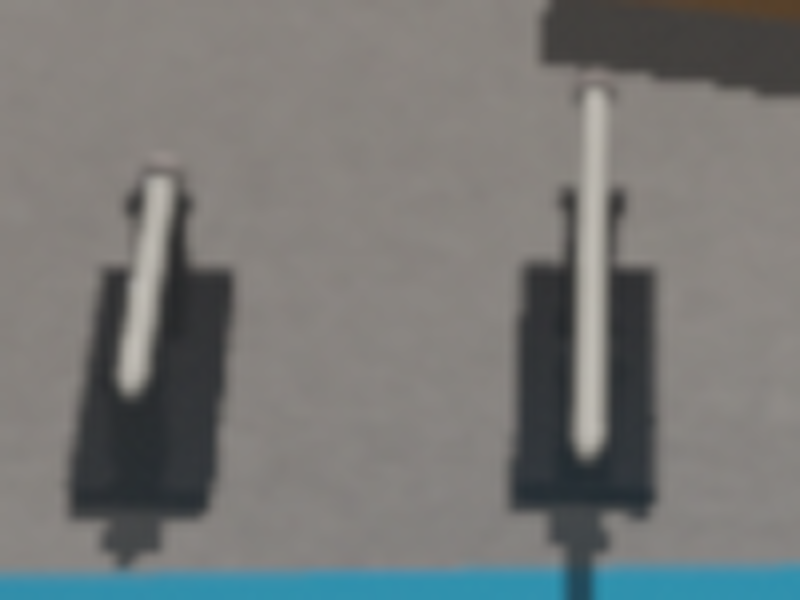

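```bash
cat > m.py <<'E'
from h import *
from scipy import ndimage as ni
def pca(q):
    q=q[:,:2]; c=q.mean(0); v=np.linalg.svd(q-c)[2][0]; return c,v
def rodline(c,box,z=0.05,lo=130,verbose=True):
    x0,y0,x1,y1=box; im=c["img"][y0:y1,x0:x1].astype(int)
    m=(im.min(-1)>lo); lab,n=ni.label(m); 
    k=1+np.argmax(ni.sum(m,lab,range(1,n+1))); v,u=np.nonzero(lab==k)
    return np.c_[u+x0,v+y0].astype(float)
E
python3 - <<'E'
from m import *
t=load("top0.pkl");s=load("side0.pkl")
for nm in("top","side"):
    P=load(nm+"_pl.pkl")
    th=P[:,1].mean(); cs=[]
    for k in(P[:,1]>th,P[:,1]<=th):
        q=P[k]; q=q[np.abs(q[:,2]-.0897)<.004]; c,v=pca(q); cs.append(c); v=v*np.sign(v[0])
        print(nm,len(q),c.round(4),"ydir yaw deg",np.degrees(np.arctan2(v[1],v[0])))
    d=cs[1]-cs[0]; print("  sep",np.linalg.norm(d),"xdir yaw",np.degrees(np.arctan2(d[1],d[0])),"ctr",(cs[0]+cs[1])/2)
# cells
for nm,c,(x0,y0,x1,y1) in(("top",t,(345,185,415,245)),("side",s,(270,228,306,256))):
    im=c["img"][y0:y1,x0:x1].astype(int); m=(im[...,2]>120)
    lab,n=ni.label(m); pts=[]
    for k in range(1,n+1):
        if (lab==k).sum()>12:
            v,u=np.nonzero(lab==k); w=im[v,u,2]-100; pts.append((x0+(u*w).sum()/w.sum(),y0+(v*w).sum()/w.sum()))
    print(nm,np.array(pts).round(2).tolist()); W=ray(c,pts,.075); print(W.round(4)[:,:2].tolist(), W.mean(0))
for nm,c,(x0,y0,x1,y1) in(("top",t,(355,190,370,212)),("side",s,(300,258,325,278))):
    im=c["img"][y0:y1,x0:x1].astype(int); m=(im[...,2]-im[...,0]>15); v,u=np.nonzero(m)
    print("ring",nm,len(u),u.min()+x0,u.max()+x0,v.min()+y0,v.max()+y0,(u.min()+u.max())/2+x0,(v.min()+v.max())/2+y0)
for nm,c,b in(("top",t,(190,160,300,190)),("side",s,(325,110,350,175))):
    p=rodline(c,b); W=ray(c,p,.053)[:,:2]; cc,v=pca(W); v=v*-np.sign(v[1]); a=(W-cc)@v
    print("rod",nm,len(p),cc,"yaw",np.degrees(np.arctan2(v[1],v[0])),a.min(),a.max(), "perp at ends",cc+v*a.min(),cc+v*a.max())
E
```

```text
top 202 [ 0.4941 -0.1485] ydir yaw deg -3.9088631072571363
top 204 [ 0.4893 -0.2382] ydir yaw deg -3.794553866629655
  sep 0.08979794541654329 xdir yaw -93.10904216137475 ctr [ 0.49168792 -0.1933786 ]
side 310 [ 0.495  -0.1502] ydir yaw deg -3.5487520915689097
side 391 [ 0.4902 -0.2399] ydir yaw deg -3.5267744637776395
  sep 0.08986054177978535 xdir yaw -93.04517206804493 ctr [ 0.49262242 -0.19505161]
top [[373.58, 213.2], [383.08, 213.54], [392.74, 214.12], [373.35, 220.86], [382.85, 221.3], [392.42, 221.62], [373.24, 228.5], [382.54, 229.08], [392.19, 229.48]]
[[0.4939, -0.1694], [0.4926, -0.1941], [0.4908, -0.2191], [0.4739, -0.1684], [0.4724, -0.193], [0.4713, -0.2178], [0.4541, -0.1677], [0.4523, -0.1917], [0.4509, -0.2167]] [ 0.47246576 -0.19308881  0.075     ]
side [[279.48, 232.41], [289.0, 232.61], [298.59, 233.28], [278.13, 241.78], [288.11, 241.96], [297.88, 242.23], [276.94, 251.27], [286.97, 251.45], [297.12, 251.8]]
[[0.4551, -0.1664], [0.4749, -0.1674], [0.495, -0.1696], [0.4534, -0.191], [0.4738, -0.1919], [0.4937, -0.193], [0.4522, -0.2148], [0.4722, -0.2157], [0.4924, -0.217]] [ 0.47362158 -0.19186483  0.075     ]
ring top 29 362 368 192 206 365.0 199.0
ring side 29 306 317 265 271 311.5 268.0
rod top 215 [0.60301294 0.19428122] yaw -94.64990997864523 -0.10517984182910461 0.10299623226522059 perp at ends [0.61153958 0.29911487] [0.59466333 0.09162398]
rod side 152 [0.60427891 0.19946765] yaw -94.87316150213125 -0.10369360869212509 0.10591389124990168 perp at ends [0.6130877  0.30278643] [0.5952815  0.09393662]
```

```bash
cat > go.py <<'E'
import sys,numpy as np
from workcell import bot
from scipy.spatial.transform import Rotation as R
o=bot.get_obs(); r=R.from_quat(o["tool_rot"]); M=r.as_matrix()
print("t",round(float(o["clock"]),2),"pos",np.round(o["eef_pos"],4),"z",M[:,2].round(4),"yaw_y",round(np.degrees(np.arctan2(M[1,1],M[0,1])),2),"F",np.round(o["ft_force"],2),"T",np.round(o["ft_torque"],3),"w",round(float(o["grip_width"]),4),"j",np.round(o["joint_pos"],2))
if len(sys.argv)>3:
    d=M.T@(np.array(list(map(float,sys.argv[1:4])))-o["eef_pos"]); print("shift mm",(d*1000).round(2), "n>=",np.abs(d).max()/.0625)
if len(sys.argv)>4:
    a=np.degrees(np.arctan2(M[1,1],M[0,1])); print("turn",a-float(sys.argv[4]))
E
python3 -m crank '[[[0,0,0,10,0],[0,0,0,10,0],[0,0,0,10,0],[0,0,0,10,0],[0,0,0,10,0],[0,0,0,10,0],[0,0,0,10,0],[0,0,0,10,0]]]'; python3 go.py 0.6099 0.2737 0.12 -4.75
```

```text
clock: 1.1
eef_pos: [0.1178, 0.482, 0.226]
tool_rot: [0.745, 0.667, -0.005, 0.004]
ft_force: [0.7, 0.0, 0.5]
grip_width: 0.0855
t 1.1 pos [0.1178 0.482  0.226 ] z [-0.0029 -0.012  -0.9999] yaw_y -6.4 F [0.65 0.01 0.45] T [-0.047 -0.012  0.04 ] w 0.0855 j [ 1.33  0.25 -0.    1.34 -0.    3.01]
shift mm [-150.94  512.37  107.05] n>= 8.197863022997522
turn -1.6452235655463996
```

```bash
python3 -m crank '[[[-15,51,5,0,0],[-15,51,5,0,0],[-15,51,5,0,0],[-15,51,5,0,0],[-15,51,5,0,0],[-15,51,5,0,0],[-15,51,5,0,0],[-15,51,5,0,0],[-15,51,5,0,0],[-15,40,5,0,0],[0,0,0,0,0]]]'; python3 go.py 0.6099 0.2737 0.12 -4.75
```

```text
clock: 2.48
eef_pos: [0.6093, 0.2702, 0.1672]
tool_rot: [0.744, 0.668, -0.01, 0.002]
ft_force: [-0.8, -0.0, -0.6]
grip_width: 0.0855
t 2.48 pos [0.6093 0.2702 0.1672] z [-0.0116 -0.0165 -0.9998] yaw_y -6.2 F [-0.81 -0.04 -0.58] T [0.011 0.004 0.012] w 0.0855 j [ 0.42  0.62  0.43  1.39 -0.01  2.1 ]
shift mm [ 4.42  0.72 47.12] n>= 0.7539046586227443
turn -1.446909726697844
```

Run:
```python
from workcell import bot
from h import *
for n in("side","top"):
    c=bot.camera(n);pickle.dump(c,open(f"{n}1.pkl","wb"));cv2.imwrite(f"pics/{n}1.png",c["img"])
```

```text
(no output)
```

View pics/side1.png

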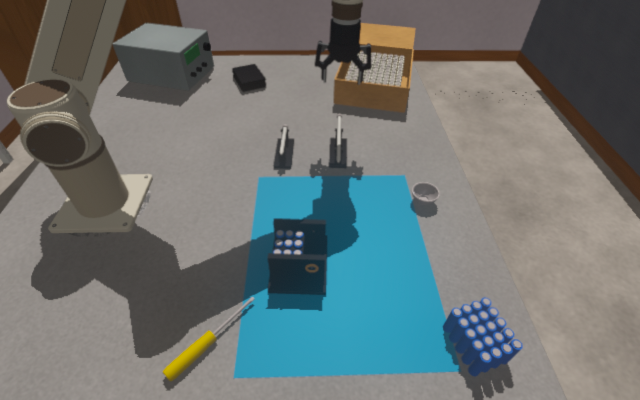

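View pics/top1.png

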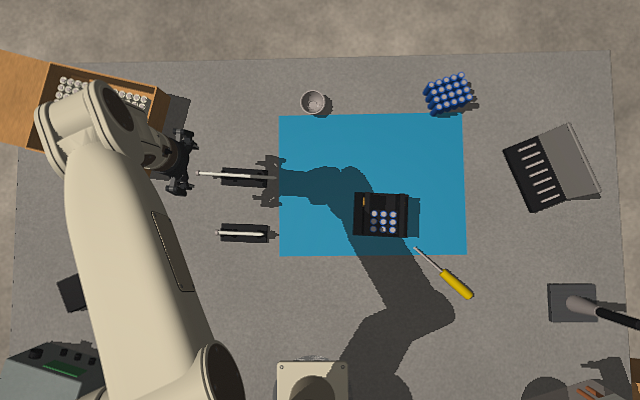

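```bash
python3 -m crank '[[[4,1,47,-1.4,0],[0,0,0,0,0],[0,0,0,0,0]]]'; python3 go.py 0.6099 0.2737 0.03 -4.75
```

```text
clock: 2.95
eef_pos: [0.6058, 0.2785, 0.1241]
tool_rot: [0.733, 0.68, -0.008, 0.002]
ft_force: [0.3, -0.1, 0.1]
grip_width: 0.0857
t 2.95 pos [0.6058 0.2785 0.1241] z [-0.0094 -0.0137 -0.9999] yaw_y -4.34 F [ 0.27 -0.12  0.06] T [ 0.064 -0.012  0.053] w 0.0857 j [ 0.43  0.64  0.35  1.29 -0.01  2.08]
shift mm [-3.16  5.2  94.13] n>= 1.506141828321384
turn 0.4140873663124198
```

```bash
python3 -m crank '[[[-1.5,2,32,0.4,0],[-1.5,2,32,0,0],[0,1,20,0,0],[0,0,6,0,0],[0,0,0,0,0]]]'; python3 go.py 0.6099 0.2737 0.03 -4.75
```

```text
clock: 3.58
eef_pos: [0.6146, 0.2797, 0.0455]
tool_rot: [0.735, 0.678, 0.001, 0.005]
ft_force: [0.3, 0.2, 0.5]
grip_width: 0.0851
t 3.58 pos [0.6146 0.2797 0.0455] z [ 0.0077 -0.0056 -1.    ] yaw_y -4.55 F [0.26 0.2  0.53] T [-0.002  0.029  0.05 ] w 0.0851 j [ 0.43  0.7   0.24  1.11 -0.01  2.08]
shift mm [-6.25 -4.33 15.5 ] n>= 0.24800608733984814
turn 0.19960228783895406
```

```bash
python3 -m crank '[[[-6,-4,12,0,0],[0,0,2,0,0],[0,0,0,0,0]]]'; python3 go.py 0.6099 0.2737 0.03 -4.75
python3 - <<'E'
from workcell import bot
from h import *
c=bot.camera("side");crop(c,300,60,380,180,5,"pics/s2.png")
E
```

```text
clock: 3.95
eef_pos: [0.6114, 0.2744, 0.034]
tool_rot: [0.735, 0.679, 0.003, 0.005]
ft_force: [-0.1, -0.1, -0.3]
grip_width: 0.0854
t 3.95 pos [0.6114 0.2744 0.034 ] z [ 0.0122 -0.0036 -0.9999] yaw_y -4.54 F [-0.07 -0.07 -0.26] T [-0.013  0.029 -0.001] w 0.0854 j [ 0.43  0.7   0.21  1.07 -0.01  2.08]
shift mm [-0.84 -1.52  3.99] n>= 0.06380513633450563
turn 0.2103152620704165
```

View pics/s2.png

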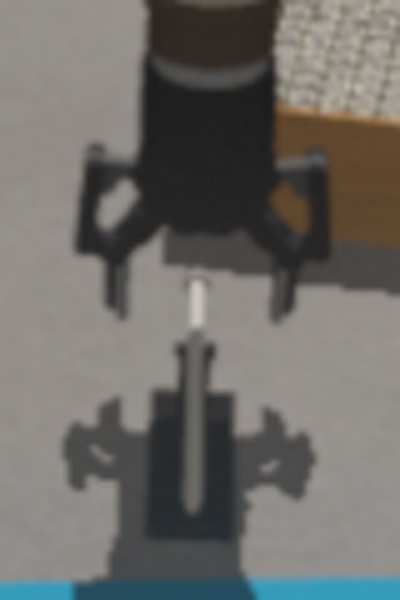

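```bash
python3 -m crank '[[[-1,-1.5,3.5,0.2,0],[0,0,0,0,0],[0,0,0,0,140],[0,0,0,0,190]]]'; python3 go.py 0.6099 0.2737 0.03 -4.75;python3 -m crank '[[[0,0,0,0,255],[0,0,0,0,255],[0,0,0,0,255],[0,0,0,0,255],[0,0,0,0,255]]]'; python3 go.py 0.6099 0.2737 0.03 -4.75
```

```text
clock: 4.5
eef_pos: [0.61, 0.2735, 0.0304]
tool_rot: [0.736, 0.677, 0.003, 0.005]
ft_force: [-0.3, 0.5, 1.1]
grip_width: 0.0515
t 4.5 pos [0.61   0.2735 0.0304] z [ 0.0123 -0.0035 -0.9999] yaw_y -4.76 F [-0.26  0.49  1.14] T [0.001 0.001 0.004] w 0.0515 j [ 0.43  0.7   0.2   1.06 -0.01  2.08]
shift mm [ 0.18 -0.1   0.43] n>= 0.006833411395971914
turn -0.009334938327665299
clock: 5.12
eef_pos: [0.6099, 0.2736, 0.0306]
tool_rot: [0.736, 0.677, 0.003, 0.005]
ft_force: [-0.6, 0.6, -0.4]
grip_width: 0.008
t 5.12 pos [0.6099 0.2736 0.0306] z [ 0.0122 -0.0035 -0.9999] yaw_y -4.75 F [-0.63  0.61 -0.43] T [-0.017  0.099 -0.019] w 0.008 j [ 0.43  0.7   0.2   1.06 -0.01  2.08]
shift mm [ 0.09 -0.01  0.57] n>= 0.009121953486724189
turn 3.445158492443312e-05
```

```bash
python3 -m crank '[[[0,0,-5,0,255],[0,0,-8,0,255],[0,0,-8,0,255],[0,0,-8,0,255],[0,0,-8,0,255],[0,0,0,0,255]]]'; python3 go.py
python3 - <<'E'
from workcell import bot
from h import *
for n in("side","top"):
    c=bot.camera(n);pickle.dump(c,open(f"{n}3.pkl","wb"));
    if n=="side":crop(c,290,60,390,180,5,"pics/s3.png")
    else:crop(c,150,120,310,220,5,"pics/t3.png")
E
```

```text
clock: 5.88
eef_pos: [0.61, 0.274, 0.071]
tool_rot: [0.736, 0.677, 0.004, 0.006]
ft_force: [1.2, -0.1, -0.1]
grip_width: 0.0079
t 5.88 pos [0.61  0.274 0.071] z [ 0.0137 -0.0027 -0.9999] yaw_y -4.76 F [ 1.2  -0.13 -0.05] T [ 0.07   0.02  -0.032] w 0.0079 j [ 0.43  0.66  0.24  1.14 -0.01  2.08]
```

View pics/s3.png

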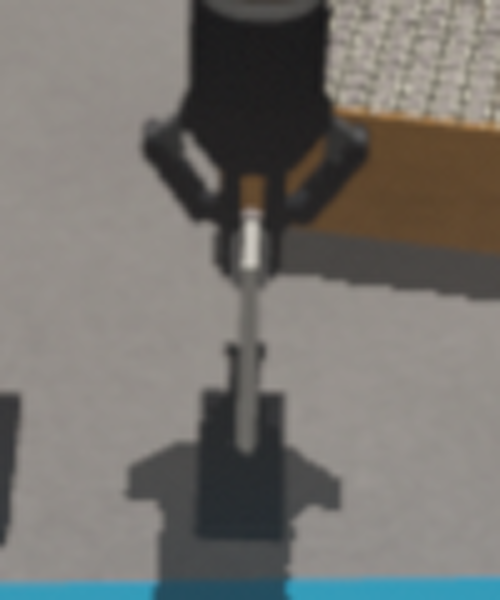

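View pics/t3.png

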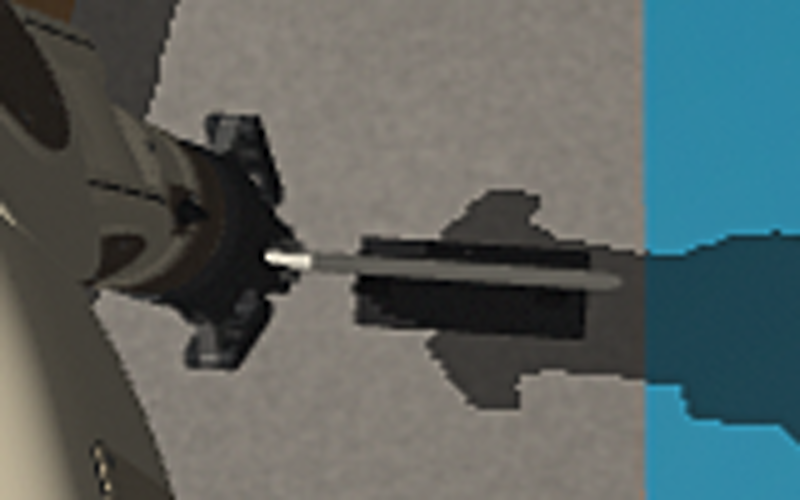

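```bash
cat > rodfit.py <<'E'
from h import *
from scipy.optimize import least_squares
def measure(tag,mid,yaw,zc,lo=-0.055,hi=0.125,show=True):
    """mid xy of rod guess, yaw rad, zc axis height guess"""
    v=np.array([np.cos(yaw),np.sin(yaw)]);n=np.array([-v[1],v[0]])
    out=[]
    for nm in("top","side"):
        c=load(f"{nm}{tag}.pkl");X=cloud(c)
        a=(X[...,:2]-mid)@v;b=(X[...,:2]-mid)@n
        with np.errstate(invalid="ignore"):
            m=(a>lo)&(a<hi)&(abs(b)<.014)&(abs(X[...,2]-zc)<.013)
        P=X[m];aa=a[m];bb=b[m]
        # robust line fit
        pb=np.polyfit(aa,bb,1);k=abs(bb-np.polyval(pb,aa))<.008
        pb=np.polyfit(aa[k],bb[k],1);pz=np.polyfit(aa[k],P[k,2],1)
        print(nm,len(aa),"lat@mid mm",(pb[1]*1e3).round(2),"dyaw deg",np.degrees(pb[0]).round(2),"surf z@mid",(pz[1]*1e3).round(2),"pitch deg",np.degrees(pz[0]).round(2),"a range",aa.min().round(4),np.percentile(aa,98).round(4),aa.max().round(4), "std",np.std(P[k,2]-np.polyval(pz,aa[k])).round(4))
E
python3 - <<'E'
from rodfit import *
yaw=np.radians(-94.75)
print("rest");measure(0,np.array([.6037,.199]),yaw,.053,lo=-.025,hi=.12)
print("lifted");measure(3,np.array([.6037,.1994]),yaw,.093)
E
```

```text
rest
top 196 lat@mid mm -0.56 dyaw deg 0.19 surf z@mid 53.63 pitch deg -0.21 a range -0.025 0.105 0.1095 std 0.0023
side 127 lat@mid mm -0.75 dyaw deg 0.2 surf z@mid 55.45 pitch deg -1.21 a range -0.0245 0.1082 0.1092 std 0.0032
lifted
top 237 lat@mid mm -0.72 dyaw deg -0.01 surf z@mid 92.89 pitch deg -0.34 a range -0.0549 0.1059 0.1088 std 0.0021
side 133 lat@mid mm -0.42 dyaw deg 0.23 surf z@mid 95.84 pitch deg -0.95 a range -0.0528 0.1077 0.1123 std 0.0014
```

```bash
python3 go.py 0.538 0.0636 0.071 -3.4;  python3 -m crank '[[[-10,-2,0,-0.6,255],[-20,-5,0,-0.6,255],[-28,-7,0,0,255],[-28,-7,0,0,255],[-28,-7,0,0,255],[-28,-7,0,0,255],[-28,-7,0,0,255],[-20,-6,0,0,255],[-10,-2,0,0,255],[0,0,0,0,255]]]'; python3 go.py 0.538 0.0636 0.071 -3.4
```

```text
t 5.97 pos [0.6094 0.2737 0.0699] z [ 0.0121 -0.0034 -0.9999] yaw_y -4.76 F [ 0.05 -0.37 -1.28] T [ 0.028 -0.046  0.009] w 0.0075 j [ 0.43  0.66  0.24  1.14 -0.01  2.08]
shift mm [-215.29  -53.7    -1.26] n>= 3.4446704784695568
turn -1.3594054893205523
clock: 7.22
eef_pos: [0.54, 0.0663, 0.0664]
tool_rot: [0.728, 0.686, -0.001, 0.004]
ft_force: [0.1, -1.2, -0.6]
grip_width: 0.0082
t 7.22 pos [0.54   0.0663 0.0664] z [ 0.0047 -0.0067 -1.    ] yaw_y -3.43 F [ 0.08 -1.16 -0.55] T [0.037 0.016 0.01 ] w 0.0082 j [ 0.13  0.45 -0.15  0.97 -0.01  1.76]
shift mm [-2.8  -1.81 -4.62] n>= 0.07395016019596666
turn -0.028127424839660353
```

Now down to bore height.

```bash
python3 -m crank '[[[-1.5,-1,10,0,255],[-1.5,-1,10,0,255],[0,0,2,0,255],[0,0,0,0,255]]]'; python3 go.py 0.538 0.0636 0.0436 -3.4
python3 - <<'E'
from workcell import bot
from h import *
for n in("side","top"):
    c=bot.camera(n);pickle.dump(c,open(f"{n}4.pkl","wb"));
    if n=="side":crop(c,270,140,390,300,3.5,"pics/s4.png")
    else:crop(c,240,150,420,250,4.4,"pics/t4.png")
E
python3 go.py 0.538 0.0636 0.0436 -3.4
```

```text
clock: 7.72
eef_pos: [0.5382, 0.0653, 0.042]
tool_rot: [0.727, 0.687, -0.0, 0.004]
ft_force: [-0.2, -0.4, -1.4]
grip_width: 0.0083
t 7.72 pos [0.5382 0.0653 0.042 ] z [ 0.0043 -0.006  -1.    ] yaw_y -3.24 F [-0.2  -0.36 -1.42] T [ 0.043 -0.014  0.082] w 0.0083 j [ 0.12  0.48 -0.18  0.91 -0.01  1.75]
shift mm [-1.68 -0.11 -1.62] n>= 0.02680207961511331
turn 0.16227826569322845
t 7.83 pos [0.5384 0.0652 0.0424] z [ 0.0049 -0.0059 -1.    ] yaw_y -3.25 F [ 0.55  0.44 -1.59] T [ 0.036  0.022 -0.006] w 0.0081 j [ 0.12  0.47 -0.18  0.91 -0.01  1.75]
shift mm [-1.61 -0.31 -1.22] n>= 0.025693663626079354
turn 0.15064986698221583
```

View pics/s4.png

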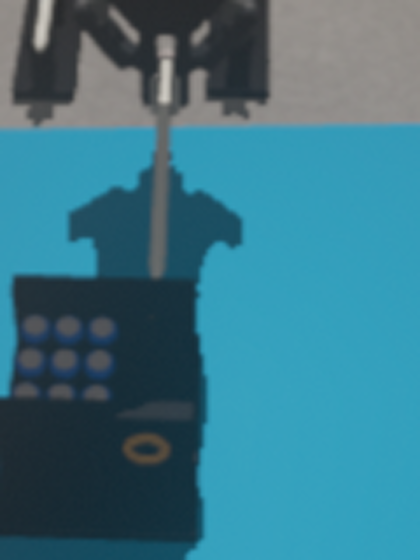

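View pics/t4.png

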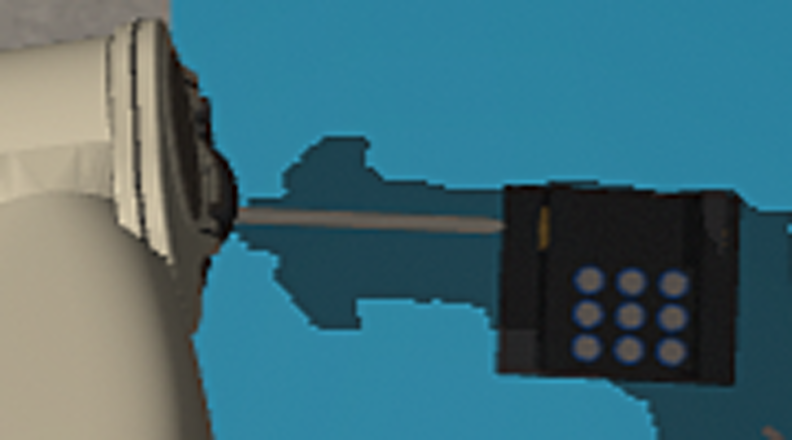

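```bash
cat > mod.py <<'E'
from rodfit import *
yaw_m=np.radians(-93.35);C=np.array([.4922,-.1942])
xm=np.array([np.cos(yaw_m),np.sin(yaw_m)]);ym=np.array([-xm[1],xm[0]])
def W(p): p=np.atleast_2d(p); return np.c_[C+p[:,:1]*xm+p[:,1:2]*ym,p[:,2]]
E
python3 - <<'E'
from mod import *
t=load("top0.pkl");s=load("side0.pkl")
print("near proj top",proj(t,W([-.052,.03,.063])),"far proj side",proj(s,W([.052,.03,.063])))
q=W([[-.05,0,0],[.0,0,0]]) 
for xc in (-.051,.051):
  for y in(-.055,.055):
    print(xc,y,"top",proj(t,W([xc,y,.09])).round(1),"side",proj(s,W([xc,y,.09])).round(1))
# rod along bore axis frame: mid guess at module x -0.185
m=W([-.1865,.03,.063])[0]
measure(4,m[:2],yaw_m,.067,lo=-.04,hi=.125)
E
```

```text
near proj top [[363.25773954 201.61492581]] far proj side [[310.79258624 267.99404329]]
-0.051 -0.055 top [[363.1 234.1]] side [[272.5 218.3]]
-0.051 0.055 top [[364.8 191.4]] side [[324.7 219.7]]
0.051 -0.055 top [[403.1 236. ]] side [[266.3 258.3]]
0.051 0.055 top [[404.5 193.1]] side [[323.8 260. ]]
top 209 lat@mid mm 0.5 dyaw deg 0.01 surf z@mid 64.98 pitch deg -0.15 a range -0.039 0.1047 0.1075 std 0.0022
side 190 lat@mid mm 0.78 dyaw deg 0.31 surf z@mid 66.33 pitch deg -0.05 a range -0.0376 0.1064 0.1087 std 0.0016
```

```bash
python3 -m crank '[[[-6,0,-1.5,0.1,255],[-8,0,0,0,255],[-8,0,0,0,255],[-8,0,0,0,255]]]'; python3 go.py .5366 .0352 .0437 -3.3
```

```text
clock: 8.32
eef_pos: [0.5373, 0.0335, 0.045]
tool_rot: [0.727, 0.686, 0.0, 0.005]
ft_force: [-0.2, -0.1, -0.8]
grip_width: 0.0077
t 8.32 pos [0.5373 0.0335 0.045 ] z [ 0.0068 -0.0061 -1.    ] yaw_y -3.33 F [-0.2  -0.15 -0.83] T [ 0.031 -0.008  0.039] w 0.0077 j [ 0.07  0.46 -0.19  0.91 -0.01  1.69]
shift mm [ 1.67 -0.83  1.32] n>= 0.026652498435398488
turn -0.025842285968073586
```

```bash
python3 -m crank '[[[-6,-0.5,1.2,0,255],[-7,0,0,0,255],[-7,0,0,0,255],[-5,0,0,0,255]]]'; python3 go.py .5352 .0095 .0437 -3.35
python3 - <<'E'
from workcell import bot
from mod import *
for n in("side","top"):
    c=bot.camera(n);pickle.dump(c,open(f"{n}5.pkl","wb"));
    if n=="side":crop(c,260,140,380,300,3.5,"pics/s5.png")
    else:crop(c,290,170,420,250,6,"pics/t5.png")
m=W([-.129,.03,.063])[0]
measure(5,m[:2],yaw_m,.067,lo=-.05,hi=.065)
E
```

```text
clock: 8.82
eef_pos: [0.5351, 0.0061, 0.0439]
tool_rot: [0.728, 0.686, 0.0, 0.005]
ft_force: [-0.3, -0.2, -0.4]
grip_width: 0.008
t 8.82 pos [0.5351 0.0061 0.0439] z [ 0.0067 -0.0061 -1.    ] yaw_y -3.39 F [-0.33 -0.21 -0.42] T [0.028 0.036 0.053] w 0.008 j [ 0.01  0.46 -0.2   0.9  -0.01  1.64]
shift mm [ 3.43 -0.08  0.18] n>= 0.05481732162909627
turn -0.043117848440466844
top 149 lat@mid mm 0.43 dyaw deg -0.02 surf z@mid 66.87 pitch deg -0.57 a range -0.0428 0.0627 0.0633 std 0.0025
side 149 lat@mid mm 1.17 dyaw deg -0.15 surf z@mid 68.18 pitch deg -0.07 a range -0.0499 0.0535 0.0553 std 0.0016
```

View pics/s5.png

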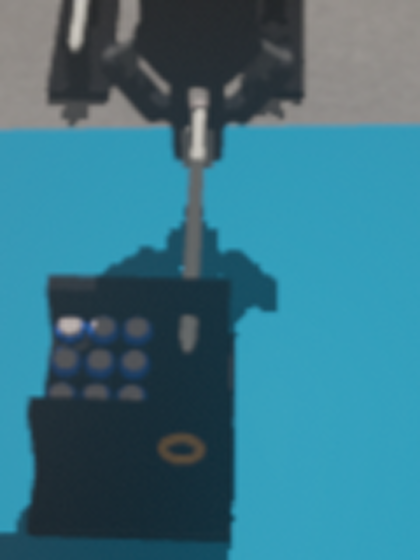

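View pics/t5.png

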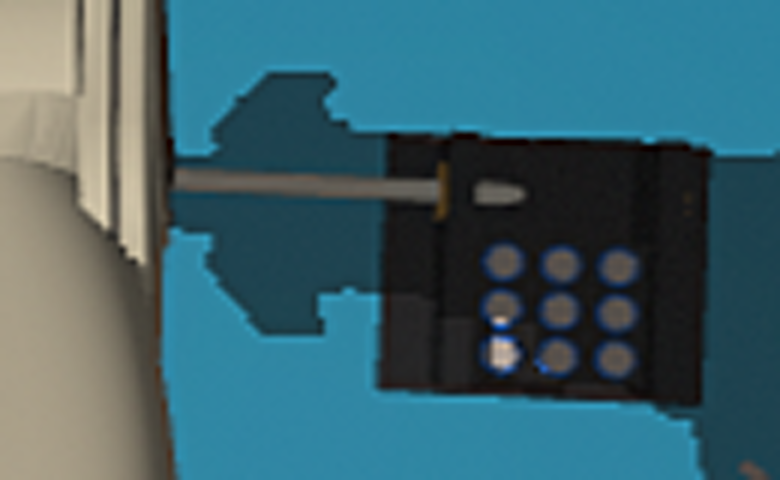

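```bash
python3 -m crank '[[[-6,0,0,0,255],[-8,0,0,0,255],[-8,0,0,0,255],[-8,0,0,0,255],[-6,0,0,0,255]]]'; python3 go.py .5331 -.0300 .0438 -3.35
python3 - <<'E'
from workcell import bot
from mod import *
for n in("side","top"):
    c=bot.camera(n);pickle.dump(c,open(f"{n}6.pkl","wb"));
    if n=="side":crop(c,260,140,380,300,3.5,"pics/s6.png")
    else:crop(c,290,170,420,250,6,"pics/t6.png")
E
```

```text
clock: 9.55
eef_pos: [0.5329, -0.0318, 0.0442]
tool_rot: [0.728, 0.686, 0.0, 0.005]
ft_force: [-0.7, 0.3, -1.0]
grip_width: 0.0079
t 9.55 pos [ 0.5329 -0.0318  0.0442] z [ 0.0068 -0.0062 -1.    ] yaw_y -3.36 F [-0.72  0.31 -1.04] T [ 0.042 -0.042 -0.004] w 0.0079 j [-0.06  0.46 -0.21  0.9  -0.01  1.57]
shift mm [1.84 0.07 0.36] n>= 0.029400823985850446
turn -0.012786632692120214
```

View pics/s6.png

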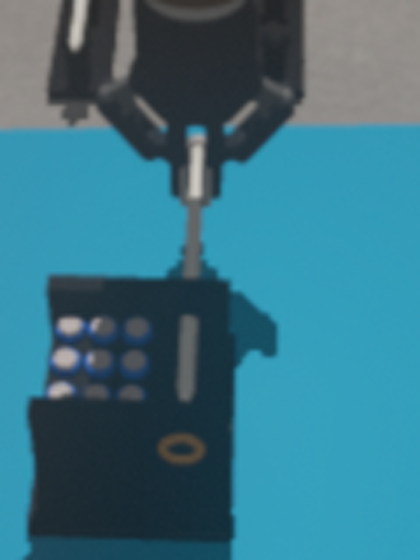

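View pics/t6.png

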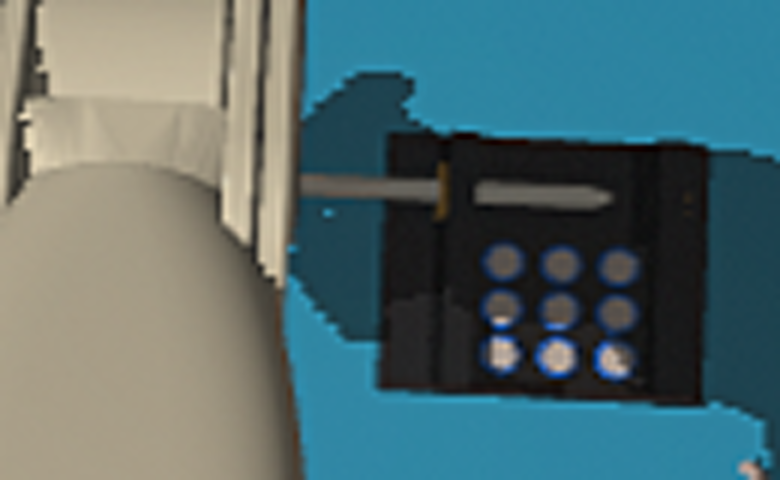

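```bash
python3 -m crank '[[[-5,0,0.3,0,255],[-6,0,0,0,255],[-6,0,0,0,255],[-6,0,0,0,255]]]'; python3 go.py .5318 -.0580 .0438 -3.35
python3 -m crank '[[[-5,0,0,0,255],[-5,0,0,0,255],[-5,0,0,0,255]]]'; python3 go.py .5307 -.0820 .0438 -3.35
```

```text
clock: 10.15
eef_pos: [0.5315, -0.0558, 0.0439]
tool_rot: [0.727, 0.686, 0.0, 0.005]
ft_force: [0.5, -0.3, -0.6]
grip_width: 0.008
t 10.15 pos [ 0.5315 -0.0558  0.0439] z [ 0.0068 -0.0063 -1.    ] yaw_y -3.34 F [ 0.5  -0.33 -0.63] T [ 0.031  0.016 -0.058] w 0.008 j [-0.1   0.46 -0.2   0.9  -0.01  1.53]
shift mm [-2.14  0.44  0.16] n>= 0.03429327013481001
turn 0.007730863340144278
clock: 10.52
eef_pos: [0.5305, -0.0721, 0.0441]
tool_rot: [0.728, 0.686, 0.0, 0.005]
ft_force: [0.2, -0.1, -0.3]
grip_width: 0.0081
t 10.53 pos [ 0.5305 -0.0721  0.0441] z [ 0.0068 -0.0063 -1.    ] yaw_y -3.36 F [ 0.23 -0.13 -0.33] T [ 0.11   0.022 -0.013] w 0.0081 j [-0.13  0.46 -0.2   0.9  -0.01  1.5 ]
shift mm [-9.92  0.74  0.32] n>= 0.15874489240031753
turn -0.009264794707599666
```

```bash
python3 -m crank '[[[-4,0,0,0,255],[-4,0,0,0,255],[-2,0,0,0,255],[0,0,0,0,255]]]'; python3 go.py .5307 -.0820 .0438 -3.35
python3 - <<'E'
from workcell import bot
from mod import *
for n in("side","top"):
    c=bot.camera(n);pickle.dump(c,open(f"{n}7.pkl","wb"));
    if n=="side":
        crop(c,260,140,380,300,3.5,"pics/s7.png")
        print("bore axis proj x=.051,.061,.071,.081",proj(c,W([[x,.03,.063] for x in(.051,.061,.071,.081)])).round(1).tolist())
    else:crop(c,290,170,440,250,5,"pics/t7.png"); print(proj(c,W([[x,.03,.063] for x in(.051,.061,.071,.081)])).round(1).tolist())
print("between plates");measure(7,W([-.038,.03,.063])[0][:2],yaw_m,.067,lo=0.002,hi=.07)
print("all");measure(7,W([-.038,.03,.063])[0][:2],yaw_m,.067,lo=-.055,hi=.15)
E
python3 go.py
```

```text
clock: 11.02
eef_pos: [0.5299, -0.083, 0.0441]
tool_rot: [0.728, 0.686, 0.0, 0.005]
ft_force: [0.6, -0.5, -0.6]
grip_width: 0.0082
t 11.03 pos [ 0.5299 -0.083   0.0441] z [ 0.0068 -0.0061 -1.    ] yaw_y -3.39 F [ 0.65 -0.49 -0.6 ] T [0.057 0.01  0.019] w 0.0082 j [-0.15  0.46 -0.2   0.9  -0.01  1.48]
shift mm [1.09 0.74 0.32] n>= 0.017500864915332
turn -0.03903450473211967
bore axis proj x=.051,.061,.071,.081 [[310.8, 267.6], [310.6, 271.9], [310.4, 276.3], [310.1, 280.8]]
[[402.4, 203.3], [406.2, 203.5], [410.0, 203.7], [413.8, 203.8]]
between plates
top 99 lat@mid mm 0.49 dyaw deg -0.16 surf z@mid 67.41 pitch deg -0.23 a range 0.0031 0.0688 0.0691 std 0.0022
side 107 lat@mid mm 1.6 dyaw deg -0.81 surf z@mid 68.21 pitch deg 0.48 a range 0.0027 0.0581 0.0594 std 0.0016
all
top 142 lat@mid mm 0.61 dyaw deg -0.45 surf z@mid 67.22 pitch deg 0.07 a range 0.0031 0.1053 0.1088 std 0.0029
side 368 lat@mid mm 1.13 dyaw deg -0.19 surf z@mid 68.83 pitch deg -0.05 a range -0.0548 0.1066 0.1099 std 0.0044
t 11.12 pos [ 0.5299 -0.0829  0.0441] z [ 0.0068 -0.0062 -1.    ] yaw_y -3.37 F [-0.51  0.26  0.3 ] T [ 0.032  0.026 -0.049] w 0.0083 j [-0.15  0.46 -0.2   0.9  -0.01  1.48]
```

View pics/s7.png

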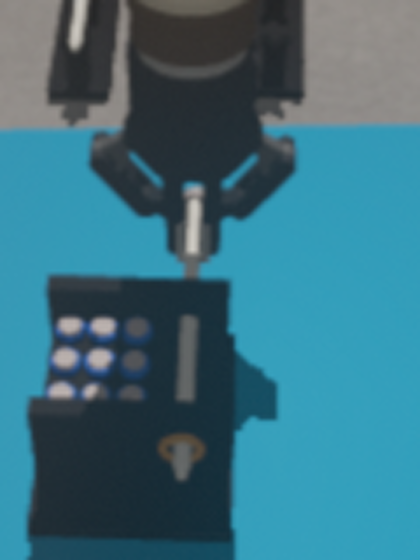

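View pics/t7.png

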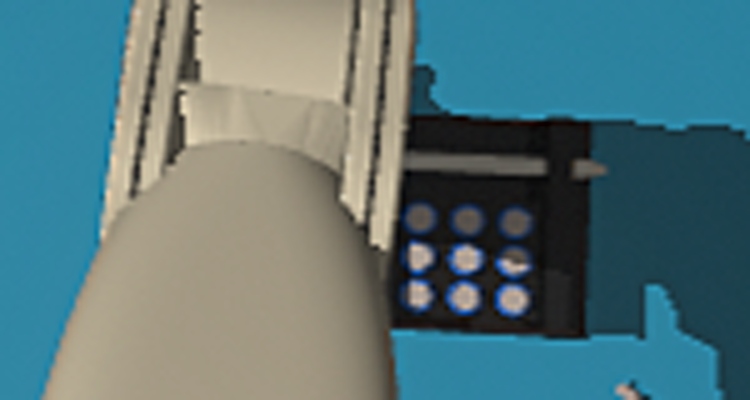

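```bash
python3 -m crank '[[[0,0,0,0,255],[0,0,0,0,255],[0,0,0,0,255]]]'; python3 go.py; python3 -c "
from workcell import bot
bot.job_done()"
```

```text
clock: 11.5
eef_pos: [0.5299, -0.0825, 0.0441]
tool_rot: [0.727, 0.686, 0.0, 0.005]
ft_force: [-0.9, 0.1, -0.8]
grip_width: 0.0084
t 11.5 pos [ 0.5299 -0.0825  0.0441] z [ 0.0068 -0.006  -1.    ] yaw_y -3.34 F [-0.9   0.06 -0.75] T [0.047 0.041 0.019] w 0.0084 j [-0.15  0.46 -0.2   0.9  -0.    1.48]
the job is handed in; nothing more can be done
```

The long tie rod is through both plates and still gripped. I handed the job in at 11.5 s of the 51 s allowed; no verdict is reported.

**Steps:** I gripped the rod about 75 mm behind its middle and lifted it 40 mm. I then turned it about 1.4° to match the module and passed it nose first through the near bore and then the far one.

**Last checks:**
- **Nose:** it sticks out of the far plate by about 21 mm in the side camera and 23 mm in the top camera. It looks centred in the far bore's ring.
- **Forces:** the wrist force read at about 1.2 N or less at every check during the insertion and at the end. That suggests the rod is not wedged, though I could not measure the contact force on the module itself.
- **Bystanders:** the arm's path kept clear of the short rod, the screwdriver and the tin. I did not re-measure their positions afterwards.

**Disagreements:**
- **Sideways position:** the cameras differ by about 1 mm at the rod's middle, +0.5 mm (top) against +1.1 to +1.6 mm (side) from the estimated bore axis. That is within the 3.5 mm limit.
- **Rod angle:** one side-camera fit, on a short visible stretch, gave 0.8° of yaw error. The other fits gave under 0.5°.
- **Grip width:** it read about 8 mm on the 10 mm rod throughout. I took this as an offset, since the rod did not appear to slip.

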